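# Clear an offcut from under a sander's hinged hood

### The arm

A 6-joint arm with a two-finger parallel gripper is mounted at the origin on the work surface. World frame = base frame: x ahead of the robot, y to its left, z up, the work surface at z = 0. Lengths are in m, angles in rad, forces in N, time in s.
With the tool pointing down it reaches from about 0.225 to 0.875 m from the base axis. Payload 3.4 kg.
Tool frame: the origin (TCP) lies at the very end of the fingers, on their centre line; the grasp point (between the pads) lies 19 mm behind it; z points along the fingers, y is the direction in which the jaws open and shut (so a half turn about z gives the same grasp; the last joint's range is limited). The gripper opens to 85 mm and grips with 20 to 120 N. Pads are 22 mm wide; open, the fingers measure 114 mm over their backs; the gripper's body (76 mm by 85 mm) begins 54 mm behind the grasp point. The pads swing forward as they close: fully open they stand 13 mm farther back than shut.
Start: joints at [-1.351, 0.276, 1.505, -0, 1.361, -0.121], TCP at [0.192, -0.542, 0.231] pointing down, gripper open.
Joint ranges: [-2.89, 2.89], [-0.75, 2.08], [0.22, 2.7], [-1.18, 4.32], [0.11, 2.71], [-2.7, 2.7]. Speed limits (rad/s): [2.57, 2.57, 3.14, 3.14, 3.14, 3.14].

### API

Orientations are given as a unit quaternion [w, x, y, z].
In Python, from rig import get_state, get_image, camera_model, sign_off gives the robot as it stands. The module is installed in compiled form; this text tells all that it offers.
- The arm moves only by the tool drive_tool, never from a script. Its argument "motion" is text: rows parted by semicolons, each of 7 numbers parted by spaces: the turn, a rotation vector about the tool's x, y, z in degrees, then the shift along the tool's x, y, z in m, then the opening in per cent of the stroke, from 0 (shut) to 100 (fully open). In form: wx wy wz tx ty tz hand; .... A call has 1 to 12 rows; each row shifts and turns the pose as measured when the row begins, along the tool's axes as they then stand; what a row does not reach is not made up. A row lasts 1/8 s, in which the tool goes at most 62.5 mm and 10.7 degrees, less where a joint would pass 70% of its speed; a pose out of reach is approached as far as the arm can. A call is refused whole if a number of a shift passes 0.0625 or a number of a turn 10.7, either way. A call with a gripper value outside its range is refused whole. The fingers move at their own pace and stop on an object; "newtons" is the grip in N (left out, the last holds). Time passes only in rows, so rows that do not move let the fingers close. It gives the time, the measured TCP pose, the force and the opening at its end, in the units of the state.
- get_state(): the state, without advancing time (a new reading comes with each control period).
- get_image(name): name is "side" or "top"; returns (picture, depth): 420x560x3 uint8, red, green, blue; 420x560 float32, m along the optical axis (not along the pixel's ray), 0 where there is no reading.
- camera_model(name): a dict with "camera_matrix" (3x3 intrinsics, pixels), "cam_to_world" (4x4, takes a point from camera to world coordinates). Camera axes: x right, y up, looking along -z (the intrinsics and any distortion apply to the point x, -y, -z); pixel columns grow to the right and rows downward; lengths in m; the calibration is good to about 2 mm. A picture is of the moment at which its call begins. camera_model takes no time and is no camera call.
- sign_off(): hands the job in, once; it reports no verdict.
The state is a dict: "clock": time; "qpos": joint angles; "qd": joint speeds; "effort": joint torques, N m; "position": TCP position; "ee_rot": TCP orientation; "contact_force": force on the tool from outside, world axes, zero at the start; "moment": the same for the moment, N m; "width": finger opening in m.
Only numpy, scipy, OpenCV 4.12 (cv2) and the standard library are available. Lean on these libraries where they do the work, as an engineer would, in place of code of your own. Each camera call takes 0.05 s, during which the arm holds its last target.

### The job

A wooden offcut is caught under the hinged hood of the bench belt sander. Lift the hood by its front lip and swing it up and over, without flinging it, until it leans back against its stop and stays open by itself with nothing touching it; then take the offcut out and lay it in the grey offcut tray. Leave the hood open and do not disturb the can, the tape or the sanding block.

Things in the scene. Friction and masses are not known exactly. Their poses are not given: they have to be found in the camera images.
- sander: bench belt sander, bolted down, grey-green with a brown belt. Origin on the bench under the belt's centre, axes x (from the robot side to the hinge side), y along the belt, z up. The belt is 104 mm (x) by 250 mm (y), its flat top 90 mm above the bench. Base plate 150 x 240 mm, 30 mm high; body above it 110 mm in x. A motor of 72 mm diameter, up to 98 mm high, lies behind the belt (x = 79 to 151 mm)
- hood_hinge (a point): middle of the hood's hinge line, fixed to the sander at (85, 0, 145) mm in its frame; the hinge line runs along the sander's y
- hood (a joint): angle of the hood, rad: 0 shut (flat, level), grows as the front rises; stop at 2.10 (leaning back, away from the robot). Free hinge with a little damping and friction: let go below the balance point at about 1.6 it falls shut, beyond it it falls back to the stop. About 0.4 kg (varies), 1.5 to 3 N to lift at the lip
- hood_lip (a point): middle of the lip's front edge, on the underside of the hood's 6 mm top plate, 185 mm from the hinge line; turns with the hood (axes as the sander's when shut). Hood 220 mm wide, yellow with a clear window. The lip is the plate's front 35 mm: behind it a front skirt hangs 36 mm down, clear side skirts 40 mm. Shut, the lip's underside is 145 mm above the bench, open below down to the base plate
- offcut_center (a point): centre of the loose offcut: light wood block 45 (its x) x 95 (its y) x 34 mm (z), about 0.11 kg, lying flat on the belt under the hood, its long side within 0.45 rad of the sander's y
- tray: grey open tray, fixed on the bench left or right of the sander, 170 x 170 x 50 mm outside, walls and floor 5 mm; origin centre of its underside
- can: bystander: upright red and steel can, 58 mm diameter, 150 mm high; origin centre of its underside
- tape: bystander: roll of tape lying flat, 90 mm diameter, 24 mm high; origin centre of its underside
- sandblock: bystander: cork sanding block 70 x 110 x 32 mm; origin centre of its underside
There are look-alikes about, which are no part of the job. What is shaped like the tray but purple is not meant.

How it is judged:
On the way, in this order (a step that is already met when the one before it is completed fails the run):
1. the hood leans open against its stop with the robot touching nothing (value of joint hood above 1.95 rad and contact force between the arm and anything else below 0.1 N), for 0.3 s.
2. the offcut is lifted out, off the belt (z of offcut_center in the frame of sander above 0.13 m), for 0.1 s.
At the end, for the whole second after the job is handed in: the hood leans open by itself (more than 1.95 rad) and the offcut lies down on the tray's floor (its centre inside the tray, less than 40 mm above the bench), let go (value of joint hood above 1.95 rad and x of offcut_center in the frame of tray between -0.075 and 0.075 m and y of offcut_center in the frame of tray between -0.075 and 0.075 m and height (world z) of offcut_center below 0.04 m and velocity of joint hood below 0.1 rad/s); the robot touches nothing.
It fails at once if the hood is flung open (faster than 4 rad/s) (velocity of joint hood above 4 rad/s).
It fails at once if the can is moved by more than 30 mm (distance of can from where it was at the start of the episode above 0.03 m).
It fails at once if the tape is moved by more than 30 mm (distance of tape from where it was at the start of the episode above 0.03 m).
It fails at once if the sanding block is moved by more than 30 mm (distance of sandblock from where it was at the start of the episode above 0.03 m).
It also fails if it takes over 69 s, if anything falls off the work surface, if the arm or the gripper's body presses on something with over 40 N, if the wrist force passes 120 N, or if a joint passes its speed limit or range.

## Working session

There is one attempt and no reset: what is moved stays moved. The work goes in short steps, Python scripts to look and compute and a tool call to move; the robot and the scene stay as the last step left them, time stands still between calls to the robot, and variables do not carry over. Pictures are saved under pics/ and viewed, and the job is handed in when it is done.

Besides the shell and the picture viewer there is one more tool, called after ">>>" as name(argument=value, ...), one argument or row to a line, values as JSON. drive_tool: Moves the arm, as the interface text tells. Its arguments: {"type":"object","properties":{"motion":{"type":"string"},"newtons":{"type":"number"}},"required":["motion"]}

```bash
mkdir -p pics; cat > h.py <<'E'
import numpy as np, cv2
from rig import get_state,get_image,camera_model,sign_off
def snap(n,f):
    im,d=get_image(n); np.savez(f'pics/{f}.npz',im=im,d=d); cv2.imwrite(f'pics/{f}.png',im[:,:,::-1]); return im,d
def pts(n,d):
    m=camera_model(n);K=np.array(m['camera_matrix']);T=np.array(m['cam_to_world'])
    v,u=np.indices(d.shape)
    x=(u-K[0,2])/K[0,0]*d; y=(v-K[1,2])/K[1,1]*d
    P=np.stack([x,-y,-d],-1)
    return P@T[:3,:3].T+T[:3,3]
E
python3 - <<'E'
from h import *
for n in('top','side'):
    im,d=snap(n,n+'0'); m=camera_model(n); print({k:(np.round(np.array(v),3).tolist() if not isinstance(v,str) else v) for k,v in m.items()}, d.min(),d.max())
print(get_state())
E
```

```text
{'camera_matrix': [[436.972, 0.0, 281.1], [0.0, 436.972, 213.479], [0.0, 0.0, 1.0]], 'cam_to_world': [[0.004, 0.988, -0.155, 0.335], [-1.0, 0.004, 0.0, 0.005], [0.001, 0.155, 0.988, 0.991], [0.0, 0.0, 0.0, 1.0]]} 0.0 1.922908
{'camera_matrix': [[444.225, 0.0, 279.676], [0.0, 444.225, 209.059], [0.0, 0.0, 1.0]], 'cam_to_world': [[0.992, 0.072, -0.099, 0.387], [-0.122, 0.482, -0.868, -0.804], [-0.015, 0.873, 0.487, 0.55], [0.0, 0.0, 0.0, 1.0]]} 0.0 2.9664776
{'clock': 0.1, 'qpos': array([-1.35100508e+00,  2.76538780e-01,  1.50600483e+00,  1.72576636e-05,
        1.36069513e+00, -1.21005718e-01]), 'qd': array([ 0.00084845, -0.00069136, -0.00365224, -0.0001302 , -0.00140732,
        0.00022682]), 'effort': array([ 1.24930357e-03, -4.17702019e+01, -2.46404618e+01, -1.00312868e-04,
        5.82249384e-03, -6.38030599e-06]), 'position': array([ 0.19208231, -0.54147341,  0.23052288]), 'ee_rot': array([-8.22458340e-04,  9.85517245e-01,  1.69573238e-01, -3.22086596e-05]), 'contact_force': array([-0.41569738, -0.48703803, -0.44170032]), 'moment': array([-0.0123921 , -0.01834446, -0.01761544]), 'width': 0.08534805030636376}
```

View pics/top0.png

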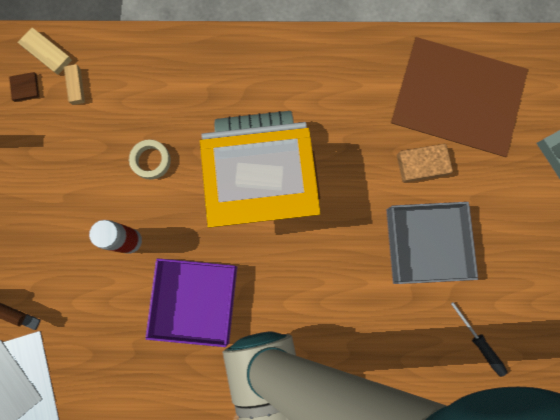

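View pics/side0.png

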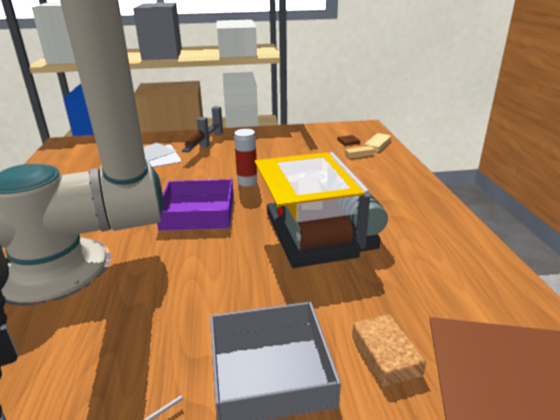

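The pictures show the yellow hood at top (260,175) with the offcut seen pale through the window at (260,177). The grey tray is at (433,243) and the purple look-alike at (192,302). The can is at (112,237), the tape at (150,160) and the cork block at (425,163). Wood look-alikes lie at (45,50) and (73,83). Next I measure these.

```bash
python3 - <<'E'
from h import *
z=np.load('pics/top0.npz');im,d=z['im'],z['d'];P=pts('top',d)
hsv=cv2.cvtColor(im,cv2.COLOR_RGB2HSV)
def box(M,nm,hull=True):
    Q=P[M]; print(nm,len(Q),'z pct',np.round(np.percentile(Q[:,2],[5,50,95]),4))
    r=cv2.minAreaRect((Q[:,:2]*1000).astype(np.float32)); print('  rect mm',np.round(r[0],1),np.round(r[1],1),r[2]); print('  ',np.round(cv2.boxPoints(r),1).tolist())
v,u=np.indices(d.shape)
Y=(hsv[...,0]>20)&(hsv[...,0]<28)&(hsv[...,1]>230)&(hsv[...,2]>180)&(P[...,2]>0.12)&(u>190)&(u<330)
box(Y,'hood')
def reg(a,b,c,e): return (u>=a)&(u<=b)&(v>=c)&(v<=e)
box(reg(375,490,190,295)&(P[...,2]>0.035)&(P[...,2]<.06),'tray rim')
box(reg(130,175,135,185)&(P[...,2]>0.015),'tape'); box(reg(80,145,215,260)&(P[...,2]>0.14),'can'); box(reg(390,460,140,190)&(P[...,2]>0.02),'block')
box(reg(130,245,250,350)&(P[...,2]>0.035)&(P[...,2]<.06),'purple')
# offcut thru window: depth?
for c in [(177,260),(177,240),(177,280),(150,260),(205,260)]: print(c,im[c],P[c].round(4))
crop=cv2.resize(im[110:235,190:330],None,fx=5,fy=5)[:,:,::-1]; cv2.imwrite('pics/crop0.png',crop)
E
```

```text
hood 4803 z pct [0.1485 0.1509 0.1533]
  rect mm [481.8  41.2] [299.4 219.1] 6.942773342132568
   [[320.0, 131.8000030517578], [346.3999938964844, -85.69999694824219], [643.5999755859375, -49.5], [617.2000122070312, 168.0]]
tray rim 1096 z pct [0.0371 0.0487 0.0524]
  rect mm [ 423.2 -326.6] [170.2 171.4] 3.2430849075317383
   [[333.3999938964844, -245.8000030517578], [343.1000061035156, -417.0], [513.0, -407.3999938964844], [503.29998779296875, -236.1999969482422]]
tape 726 z pct [0.0183 0.023  0.0265]
  rect mm [486.4 175.9] [456.   88.4] 45.7952995300293
   [[295.79998779296875, 43.29999923706055], [359.20001220703125, -18.299999237060547], [677.0999755859375, 308.5], [613.7000122070312, 370.20001220703125]]
can 642 z pct [0.1433 0.1494 0.1521]
  rect mm [373.2 193.1] [380.4  53.6] 70.63555145263672
   [[284.8999938964844, 22.5], [335.3999938964844, 4.800000190734863], [461.6000061035156, 363.6000061035156], [411.0, 381.3999938964844]]
block 1513 z pct [0.0281 0.0321 0.0353]
  rect mm [ 510.  -171.9] [103.3 485.8] 32.657684326171875
   [[335.3999938964844, 4.800000190734863], [597.5999755859375, -404.29998779296875], [684.5999755859375, -348.5], [422.3999938964844, 60.5]]
purple 1019 z pct [0.0375 0.0486 0.052 ]
  rect mm [302.2 224.6] [232.5 181.7] 84.65299224853516
   [[200.89999389648438, 117.30000305175781], [381.79998779296875, 100.4000015258789], [403.3999938964844, 331.8999938964844], [222.5, 348.8999938964844]]
(177, 260) [196 195 186] [0.5405 0.0463 0.149 ]
(177, 240) [198 196 187] [0.5396 0.0856 0.1518]
(177, 280) [195 192 185] [0.5409 0.0068 0.1479]
(150, 260) [168 174 175] [0.5958 0.047  0.1489]
(205, 260) [219 163   0] [0.4841 0.0456 0.1506]
```

View pics/crop0.png

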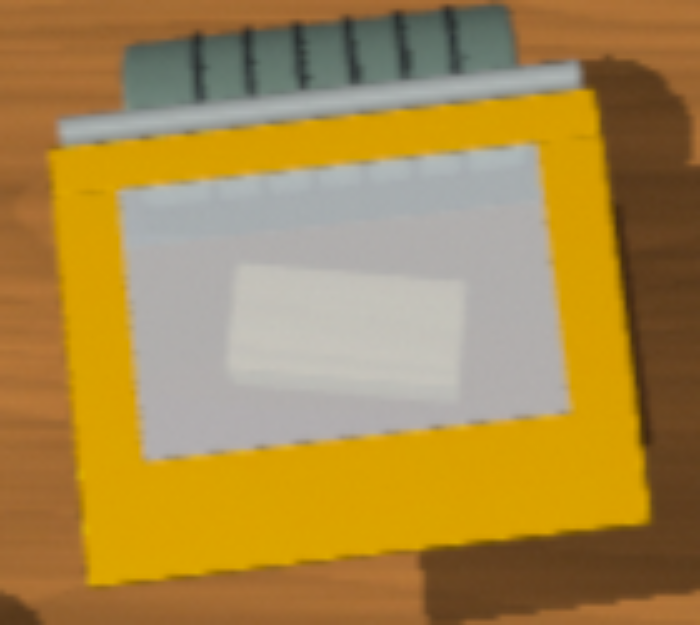

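The crop confirms the yellow hood with one pale block under its window, at crop (350,325), i.e. pixel (260,175). I'll redo the rectangles without the empty-depth pixels and cast rays for the edges.

```bash
cat >> h.py <<'E'
def ray(n,u,v,z):
    m=camera_model(n);K=np.array(m['camera_matrix']);T=np.array(m['cam_to_world'])
    r=T[:3,:3]@np.array([(u-K[0,2])/K[0,0],-(v-K[1,2])/K[1,1],-1]);o=T[:3,3]
    return o+r*(z-o[2])/r[2]
E
python3 - <<'E'
from h import *
z=np.load('pics/top0.npz');im,d=z['im'],z['d'];P=pts('top',d)
hsv=cv2.cvtColor(im,cv2.COLOR_RGB2HSV);v,u=np.indices(d.shape)
def box(M,nm):
    M=cv2.morphologyEx((M&(d>0)).astype(np.uint8),cv2.MORPH_OPEN,np.ones((2,2)))>0
    Q=P[M]; r=cv2.minAreaRect((Q[:,:2]*1000).astype(np.float32)); print(nm,len(Q),np.median(Q[:,2]).round(4),'rect mm',np.round(r[0],1),np.round(r[1],1),round(r[2],2),np.round(cv2.boxPoints(r)).tolist())
def reg(a,b,c,e): return (u>=a)&(u<=b)&(v>=c)&(v<=e)
box((hsv[...,0]>20)&(hsv[...,0]<28)&(hsv[...,1]>230)&(hsv[...,2]>180)&(P[...,2]>.13)&(P[...,2]<.17)&reg(190,330,100,240),'hood')
for a in [(130,175,135,185,.015,.03,'tape'),(80,145,215,260,.14,.16,'can'),(390,460,140,190,.02,.04,'block'),(130,245,250,350,.035,.06,'purple'),(375,490,190,295,.035,.06,'tray')]:
    box(reg(*a[:4])&(P[...,2]>a[4])&(P[...,2]<a[5]),a[6])
for c in [(90,586),(650,522),(50,152),(596,90)]: print('hood c',ray('top',190+c[0]/5-.4,110+c[1]/5-.4,.151).round(4))
C=[ray('top',190+a/5-.4,110+b/5-.4,.124)for a,b in[(238,264),(465,282),(460,387),(230,371)]]
print(np.round(C,4).tolist(),np.mean(C,0))
print(np.linalg.norm(C[0]-C[1]),np.linalg.norm(C[1]-C[2]))
E
```

```text
hood 4785 0.1509 rect mm [497.5  41.6] [330.8 252.2] 7.03 [[318.0, 147.0], [349.0, -104.0], [677.0, -63.0], [646.0, 187.0]]
tape 716 0.0226 rect mm [612.6 305.9] [85.9 85.9] 1.36 [[569.0, 348.0], [571.0, 262.0], [657.0, 264.0], [655.0, 350.0]]
can 622 0.1493 rect mm [400.7 211.3] [429.9  53.4] 79.54 [[335.0, 5.0], [388.0, -5.0], [466.0, 418.0], [413.0, 427.0]]
block 1495 0.032 rect mm [ 512.5 -179.6] [102.5 500.8] 32.27 [[335.0, 5.0], [603.0, -419.0], [690.0, -364.0], [422.0, 59.0]]
purple 1006 0.0466 rect mm [284.1 150. ] [280.2 177.9] 84.88 [[183.0, 18.0], [360.0, 3.0], [385.0, 282.0], [208.0, 298.0]]
tray 1080 0.0474 rect mm [ 416.9 -213.7] [176.5 445.5] 3.24 [[316.0, 4.0], [341.0, -441.0], [518.0, -431.0], [492.0, 14.0]]
hood c [0.4407 0.1465 0.151 ]
hood c [ 0.4667 -0.0705  0.151 ]
hood c [0.6153 0.1678 0.151 ]
hood c [ 0.6422 -0.0505  0.151 ]
[[0.577, 0.0946, 0.124], [0.5698, 0.0017, 0.124], [0.526, 0.0036, 0.124], [0.5322, 0.0969, 0.124]] [0.55125993 0.0491774  0.124     ]
0.09314438813733739 0.0438855046734028
```

```bash
cat >> h.py <<'E'
from scipy.spatial.transform import Rotation as Ro
def cur():
    s=get_state();q=np.array(s['ee_rot']);return s,np.array(s['position']),Ro.from_quat([q[1],q[2],q[3],q[0]])
def tgt(yaw,tilt): # deg; jaw axis yaw, tilt forward from straight down
    y=np.radians(yaw);Y=np.array([np.cos(y),np.sin(y),0]);Z=np.array([0,0,-1.]);X=np.cross(Y,Z)
    return Ro.from_matrix(np.stack([X,Y,Z],1))*Ro.from_rotvec([-np.radians(tilt),0,0])
def plan(p,R,way,hand):
    """way: list of (pos,Rot,n rows)"""
    rows=[]
    for P,Rt,n in way:
        for i in range(n):
            k=n-i
            w=(R.inv()*Rt).as_rotvec()/k; t=R.inv().apply((np.array(P)-p)/k)
            w=np.round(np.degrees(w),1);t=np.round(t,3)
            p=p+R.apply(t);R=R*Ro.from_rotvec(np.radians(w))
            rows.append(' '.join('%g'%(x+0) for x in [*w,*t])+' %g'%hand)
    print('; '.join(rows)); print('end',p.round(4)); return p,R
YAW=6.9;XS=np.array([np.cos(np.radians(YAW)),np.sin(np.radians(YAW)),0]);HINGE=np.array([.637,.060,.145])
E
python3 - <<'E'
from h import *
s,p,R=cur()
plan(p,R,[([.34,.02,.30],tgt(YAW,0),12)],100)
E
```

```text
0 0 -6.4 0.027 -0.04 -0.006 100; 0 0 -6.5 0.032 -0.037 -0.006 100; 0 0 -6.4 0.035 -0.033 -0.006 100; 0 0 -6.5 0.039 -0.029 -0.006 100; 0 0 -6.4 0.042 -0.024 -0.006 100; 0 0 -6.5 0.044 -0.019 -0.006 100; 0 0 -6.4 0.046 -0.014 -0.005 100; 0 0 -6.5 0.048 -0.009 -0.006 100; 0 0 -6.4 0.048 -0.003 -0.005 100; 0 0 -6.5 0.048 0.002 -0.006 100; 0 0 -6.4 0.048 0.007 -0.005 100; 0 -0.1 -6.5 0.047 0.013 -0.006 100
end [0.34   0.0198 0.3004]
```

>>> drive_tool(
  motion="0 0 -6.4 0.027 -0.04 -0.006 100; 0 0 -6.5 0.032 -0.037 -0.006 100; 0 0 -6.4 0.035 -0.033 -0.006 100; 0 0 -6.5 0.039 -0.029 -0.006 100; 0 0 -6.4 0.042 -0.024 -0.006 100; 0 0 -6.5 0.044 -0.019 -0.006 100; 0 0 -6.4 0.046 -0.014 -0.005 100; 0 0 -6.5 0.048 -0.009 -0.006 100; 0 0 -6.4 0.048 -0.003 -0.005 100; 0 0 -6.5 0.048 0.002 -0.006 100; 0 0 -6.4 0.048 0.007 -0.005 100; 0 0 -6.5 0.047 0.013 -0.006 100",
)

```text
clock: 1.6
position: [0.3309, 0.038, 0.3]
ee_rot: [-0.002, 0.65, 0.76, 0.003]
contact_force: [1.0, 0.1, 0.4]
width: 0.0853
```

```bash
python3 - <<'E'
from h import *
s,p,R=cur();print(s['clock'],p,s['qpos'].round(3),R.as_matrix().round(3).tolist())
plan(p,R,[(p+np.array([.01,0,0]),tgt(YAW,60),8),([.4046,.032,.1765],tgt(YAW,60),4)],100)
E
```

```text
1.6 [0.33091355 0.03800992 0.29998596] [-0.105 -0.143  1.798  0.008  1.486 -0.262] [[-0.156, 0.988, 0.001], [0.988, 0.156, 0.008], [0.008, 0.002, -1.0]]
-7.5 -0.2 0.2 0 0.001 0 100; -7.5 -0.2 0.2 0 0.001 0 100; -7.5 -0.2 0.2 0 0.001 0 100; -7.5 -0.2 0.2 0 0.001 0.001 100; -7.5 -0.2 0.2 0 0.001 0.001 100; -7.5 -0.2 0.2 0 0.001 0.001 100; -7.4 -0.2 0.2 -0.001 0.001 0.001 100; -7.5 -0.1 0.3 0 0.001 0.001 100; 0 0 0 -0.004 -0.019 0.029 100; 0 0 0 -0.003 -0.019 0.029 100; 0 0 0 -0.004 -0.019 0.029 100; 0 0 0 -0.003 -0.018 0.029 100
end [0.405  0.0321 0.1766]
```

```bash
python3 - <<'E'
from h import *
s,p,R=cur()
plan(p,R,[([.43,.034,.30],tgt(YAW,60),8)],100)
E
```

```text
-7.5 -0.2 0.2 -0.002 0.012 0 100; -7.5 -0.2 0.2 -0.002 0.012 0.002 100; -7.5 -0.2 0.2 -0.002 0.012 0.003 100; -7.5 -0.2 0.2 -0.002 0.011 0.005 100; -7.5 -0.2 0.2 -0.003 0.011 0.006 100; -7.5 -0.2 0.2 -0.002 0.01 0.007 100; -7.4 -0.2 0.2 -0.002 0.008 0.009 100; -7.5 -0.1 0.3 -0.003 0.008 0.01 100
end [0.4306 0.034  0.3   ]
```

>>> drive_tool(
  motion="-7.5 -0.2 0.2 -0.002 0.012 0 100; -7.5 -0.2 0.2 -0.002 0.012 0.002 100; -7.5 -0.2 0.2 -0.002 0.012 0.003 100; -7.5 -0.2 0.2 -0.002 0.011 0.005 100; -7.5 -0.2 0.2 -0.003 0.011 0.006 100; -7.5 -0.2 0.2 -0.002 0.01 0.007 100; -7.5 -0.2 0.2 -0.002 0.008 0.009 100; -7.5 -0.1 0.3 -0.003 0.008 0.01 100",
)

```text
clock: 2.6
position: [0.4253, 0.0494, 0.2982]
ee_rot: [0.312, 0.57, 0.664, 0.369]
contact_force: [-0.4, 1.9, -1.0]
width: 0.0852
```

```bash
python3 - <<'E'
from h import *
s,p,R=cur();print(s['clock'],p,s['qpos'].round(3),R.as_matrix().round(3).tolist())
plan(p,R,[([.39,.031,.20],tgt(YAW,60),5),([.4046,.032,.1765],tgt(YAW,60),3)],100)
E
```

```text
2.6 [0.42529049 0.04936752 0.29823339] [-0.61  -0.441  2.397  1.147  0.703 -1.506] [[-0.155, 0.527, 0.836], [0.988, 0.077, 0.135], [0.006, 0.847, -0.532]]
-0.4 -0.4 0.1 -0.003 -0.021 0.004 100; -0.4 -0.4 0.2 -0.003 -0.021 0.004 100; -0.5 -0.4 0.1 -0.002 -0.02 0.004 100; -0.4 -0.4 0.2 -0.003 -0.021 0.004 100; -0.5 -0.3 0.1 -0.003 -0.02 0.003 100; 0 0 0 0 -0.004 0.008 100; 0 0 0 0 -0.005 0.008 100; 0 0 0 0 -0.004 0.008 100
end [0.4044 0.0323 0.1771]
```

```bash
python3 - <<'E'
from h import *
s,p,R=cur()
plan(p,R,[([.4365,.0359,.1984],tgt(YAW,47),6)],100)
E
```

```text
1.8 -0.3 0.2 -0.003 -0.013 0.01 100; 1.8 -0.3 0.2 -0.003 -0.013 0.011 100; 1.8 -0.3 0.1 -0.002 -0.013 0.011 100; 1.8 -0.3 0.2 -0.002 -0.012 0.011 100; 1.8 -0.3 0.1 -0.003 -0.012 0.012 100; 1.8 -0.3 0.2 -0.002 -0.011 0.012 100
end [0.4368 0.0363 0.1986]
```

>>> drive_tool(
  motion="1.8 -0.3 0.2 -0.003 -0.013 0.01 100; 1.8 -0.3 0.2 -0.003 -0.013 0.011 100; 1.8 -0.3 0.1 -0.002 -0.013 0.011 100; 1.8 -0.3 0.2 -0.002 -0.012 0.011 100; 1.8 -0.3 0.1 -0.003 -0.012 0.012 100; 1.8 -0.3 0.2 -0.002 -0.011 0.012 100; 0 0 0 0 0 0 100",
)

```text
clock: 3.48
position: [0.4328, 0.0355, 0.1912]
ee_rot: [0.261, 0.612, 0.685, 0.295]
contact_force: [0.0, -0.0, 0.4]
width: 0.0858
```

```bash
python3 - <<'E'
from h import *
s,p,R=cur();print(s['clock'],p,s['qpos'].round(3),R.as_matrix().round(3).tolist())
snap('side','side1');snap('top','top1')
plan(p,R,[([.4365,.0359,.1984],tgt(YAW,47),2),([.4946,.0429,.1438],tgt(YAW,47),6)],100)
E
```

```text
3.475 [0.43277249 0.03551176 0.1911905 ] [-0.39  -0.219  2.46   1.176  0.391 -1.508] [[-0.113, 0.685, 0.719], [0.994, 0.076, 0.084], [0.003, 0.724, -0.689]]
-0.3 0.1 -0.2 0 0.004 -0.001 100; -0.3 0.1 -0.2 0 0.004 -0.001 100; 0 0 0 0 0 0.013 100; 0 0 0 0 0 0.013 100; 0 0 0 0 0 0.013 100; 0 0 0 0 0 0.014 100; 0 0 0 0 0 0.013 100; 0 0 0 0 0 0.014 100
end [0.4949 0.043  0.1438]
```

View pics/side1.png

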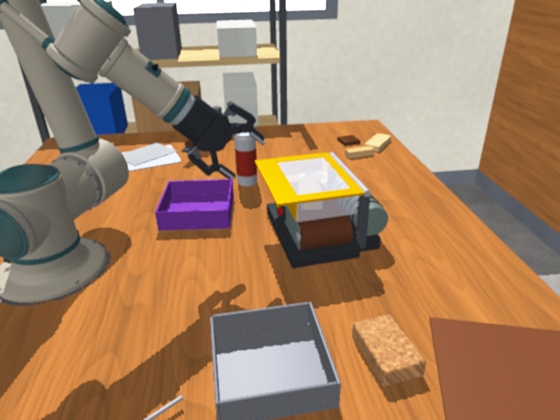

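View pics/top1.png

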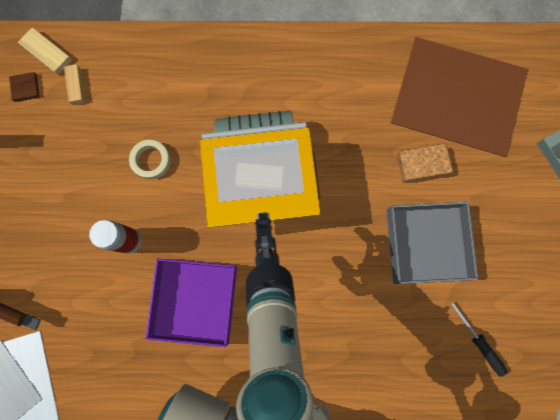

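In the side view the open fingers are before the lip, the upper tip at (262,138) and the lower at (232,176). In the top view the tool is centred on the lip at (263,216). I'll go in.

>>> drive_tool(
  motion="-0.3 0.1 -0.2 0 0.004 -0.001 100; -0.3 0.1 -0.2 0 0.004 -0.001 100; 0 0 0 0 0 0.013 100; 0 0 0 0 0 0.013 100; 0 0 0 0 0 0.013 100; 0 0 0 0 0 0.014 100; 0 0 0 0 0 0.013 100; 0 0 0 0 0 0.014 100; 0 0 0 0 0 0 100",
)

```text
clock: 4.7
position: [0.5011, 0.0395, 0.1522]
ee_rot: [0.273, 0.606, 0.683, 0.302]
contact_force: [-0.6, 0.1, -0.2]
width: 0.0855
```

```bash
python3 - <<'E'
from h import *
s,p,R=cur();print(s['clock'],p,s['qpos'].round(3),R.as_matrix().round(3).tolist())
snap('side','side2')
im=cv2.imread('pics/side2.png');cv2.imwrite('pics/side2c.png',cv2.resize(im[80:280,150:420],None,fx=2.9,fy=2.9))
E
```

```text
4.7 [0.50105854 0.03952215 0.1521753 ] [-0.261  0.019  2.466  2.057  0.309 -2.341] [[-0.115, 0.663, 0.739], [0.993, 0.083, 0.081], [-0.008, 0.744, -0.668]]
```

View pics/side2c.png

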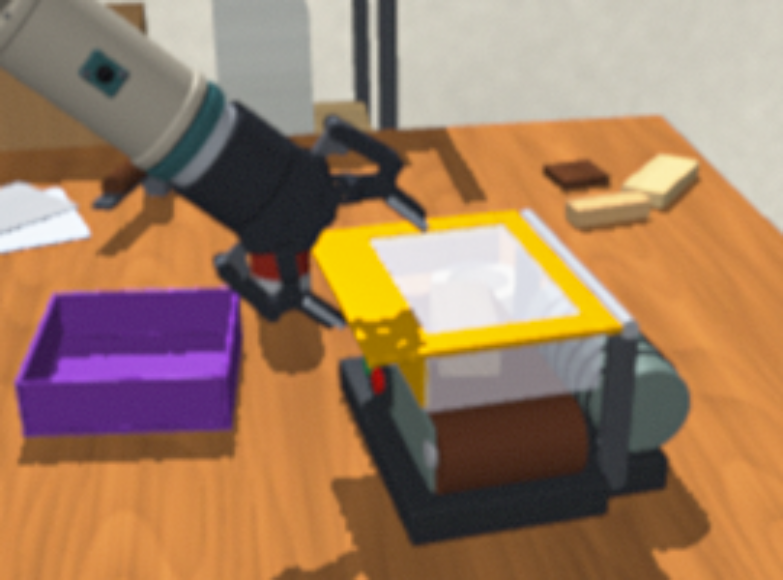

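The crop shows the upper finger above the lip at (420,225) and the lower one under its front at (340,325). I'll lift along the hinge arc now.

```bash
cat >> h.py <<'E'
def hoodpose(th,tilt,a=.033,b=.043):
    t=np.radians(tilt);f=XS*np.sin(t)+np.array([0,0,-np.cos(t)]);u=XS*np.cos(t)+np.array([0,0,np.sin(t)])
    E=HINGE-.185*np.cos(th)*XS+np.array([0,0,.185*np.sin(th)])
    return E+a*f+b*u, tgt(YAW,tilt)
def where(p,R):
    # hood angle if edge lies at (a,b): solve from TCP
    M=R.as_matrix();E=p-.033*M[:,2]-.043*M[:,1];d=E-HINGE;return np.arctan2(d[2],-d@XS),np.hypot(d[2],d@XS),np.degrees(np.arcsin(M[2,1]))
E
python3 - <<'E'
from h import *
s,p,R=cur();print(where(p,R))
way=[(*hoodpose(0,47),3)]+[(*hoodpose(th,47-30*th),1) for th in np.arange(.06,.5,.06)]
plan(p,R,way,100)
E
```

```text
(np.float64(-0.013008946008002448), np.float64(0.19098353947644206), np.float64(48.07776025073767))
0.4 0.2 0.1 0.001 0.002 0.001 100; 0.3 0.1 0 0.001 0.002 0.001 100; 0.4 0.2 0.1 0.002 0.001 0.002 100; 1.8 0 0 0 0.008 -0.006 100; 1.8 0 0 0 0.007 -0.006 100; 1.8 0 0 0 0.008 -0.006 100; 1.8 0 0 0 0.008 -0.005 100; 1.8 0 0 0 0.008 -0.005 100; 1.8 0 0 0 0.008 -0.005 100; 1.8 0 0 0 0.008 -0.004 100; 1.8 0 0 0 0.009 -0.004 100
end [0.528  0.0469 0.2257]
```

>>> drive_tool(
  motion="0.4 0.2 0.1 0.001 0.002 0.001 100; 0.3 0.1 0 0.001 0.002 0.001 100; 0.4 0.2 0.1 0.002 0.001 0.002 100; 1.8 0 0 0 0.008 -0.006 100; 1.8 0 0 0 0.007 -0.006 100; 1.8 0 0 0 0.008 -0.006 100; 1.8 0 0 0 0.008 -0.005 100; 1.8 0 0 0 0.008 -0.005 100",
)

```text
clock: 5.75
position: [0.5064, 0.0487, 0.191]
ee_rot: [0.22, 0.623, 0.706, 0.256]
contact_force: [-1.6, 1.6, -2.2]
width: 0.0854
```

```bash
python3 - <<'E'
from h import *
s,p,R=cur();print(s['clock'],p,s['qpos'].round(3),s['contact_force']);th,r,ti=where(p,R);print(th,r,ti)
im,d=snap('side','side3')
cv2.imwrite('pics/side3c.png',cv2.resize(im[80:280,150:420,::-1],None,fx=2.9,fy=2.9))
E
```

```text
5.75 [0.50643703 0.04870076 0.19095093] [-0.192 -0.063  2.252  0.633  0.356 -0.848] [-1.58681107  1.64431839 -2.21617085]
0.23365938573398584 0.19031565223124744 39.49606879908468
```

View pics/side3c.png

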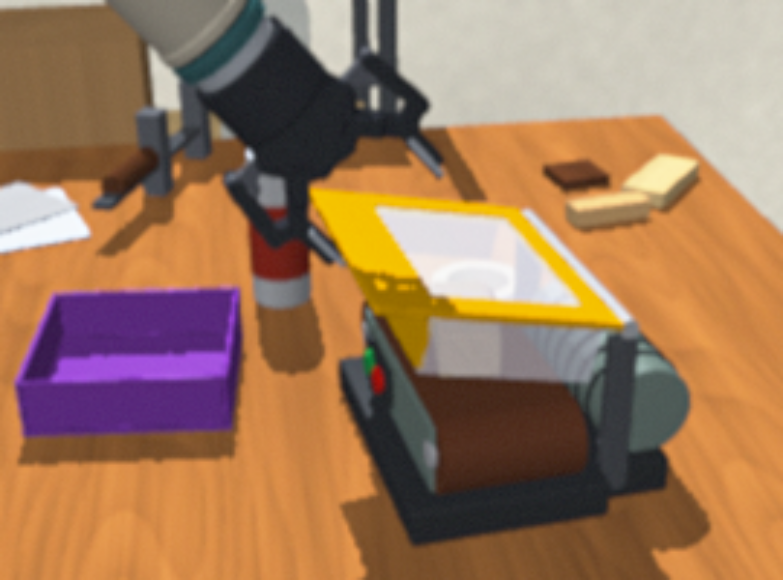

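The hood has risen about 0.2 rad, its lip resting on the lower finger near (335,255). I'll carry on along the arc.

```bash
python3 - <<'E'
from h import *
s,p,R=cur();th0,r,ti=where(p,R)
ths=th0+.075*np.arange(1,10)
way=[(*hoodpose(th,ti+(0-ti)*(th-th0)/(1.57-th0),a=.036),1) for th in ths]
plan(p,R,way,100);print(ths[-1])
E
```

```text
2.2 -0.5 0.1 -0.004 0.012 0 100; 2.3 0 0 0 0.011 -0.006 100; 2.2 0 0 0 0.01 -0.005 100; 2.3 0 0 0 0.011 -0.005 100; 2.2 0 0 0 0.011 -0.004 100; 2.3 0 0 0 0.012 -0.004 100; 2.2 0 0 0 0.011 -0.003 100; 2.3 0 0 0 0.012 -0.003 100; 2.2 0 0 0 0.011 -0.003 100
end [0.5778 0.0527 0.2726]
0.9214449122942836
```

>>> drive_tool(
  motion="2.2 -0.5 0.1 -0.004 0.012 0 100; 2.3 0 0 0 0.011 -0.006 100; 2.2 0 0 0 0.01 -0.005 100; 2.3 0 0 0 0.011 -0.005 100; 2.2 0 0 0 0.011 -0.004 100; 2.3 0 0 0 0.012 -0.004 100",
)

```text
clock: 6.55
position: [0.5373, 0.0496, 0.2449]
ee_rot: [0.14, 0.647, 0.732, 0.161]
contact_force: [-2.0, -0.0, -1.2]
width: 0.0854
```

```bash
python3 - <<'E'
from h import *
s,p,R=cur();th0,r,ti=where(p,R);print(s['clock'],p,s['qpos'].round(3),s['contact_force']);print(th0,r,ti)
ths=th0+.075*np.arange(1,9)
way=[(*hoodpose(th,ti+(0-ti)*(th-th0)/(1.57-th0),a=.036),1) for th in ths]
plan(p,R,way,100);print(ths[-1])
E
```

```text
6.55 [0.5372815  0.04964598 0.2448776 ] [-0.102  0.002  1.89   0.13   0.834 -0.294] [-1.96941844 -0.0033271  -1.21284255]
0.6314743637372962 0.1896523758636101 24.625710095087324
2 -0.2 0.2 -0.002 0.013 0.002 100; 1.9 0 0 0 0.012 -0.004 100; 2 0 0 0 0.011 -0.004 100; 2 0 0 0 0.012 -0.003 100; 1.9 0 0 0 0.012 -0.003 100; 2 0 0 0 0.012 -0.002 100; 2 0 0 0 0.012 -0.002 100; 1.9 0 0 0 0.013 -0.001 100
end [0.6239 0.0581 0.2905]
1.2314743637372962
```

>>> drive_tool(
  motion="2 -0.2 0.2 -0.002 0.013 0.002 100; 1.9 0 0 0 0.012 -0.004 100; 2 0 0 0 0.011 -0.004 100; 2 0 0 0 0.012 -0.003 100; 1.9 0 0 0 0.012 -0.003 100; 2 0 0 0 0.012 -0.002 100; 2 0 0 0 0.012 -0.002 100",
)

```text
clock: 7.42
position: [0.6033, 0.0564, 0.2868]
ee_rot: [0.055, 0.659, 0.747, 0.066]
contact_force: [-0.4, -1.0, -1.5]
width: 0.0853
```

```bash
python3 - <<'E'
from h import *
s,p,R=cur();th0,r,ti=where(p,R);print(s['clock'],p,s['qpos'].round(3),s['contact_force']);print(th0,r,ti)
im,d=snap('side','side4')
cv2.imwrite('pics/side4c.png',cv2.resize(im[40:280,150:420,::-1],None,fx=2.5,fy=2.5))
E
```

```text
7.425 [0.60332099 0.05641071 0.28683633] [-0.041  0.204  1.48   0.034  1.289 -0.172] [-0.36281466 -1.02015521 -1.51783476]
1.1149138668685654 0.18598230278388558 9.856113647879376
```

View pics/side4c.png

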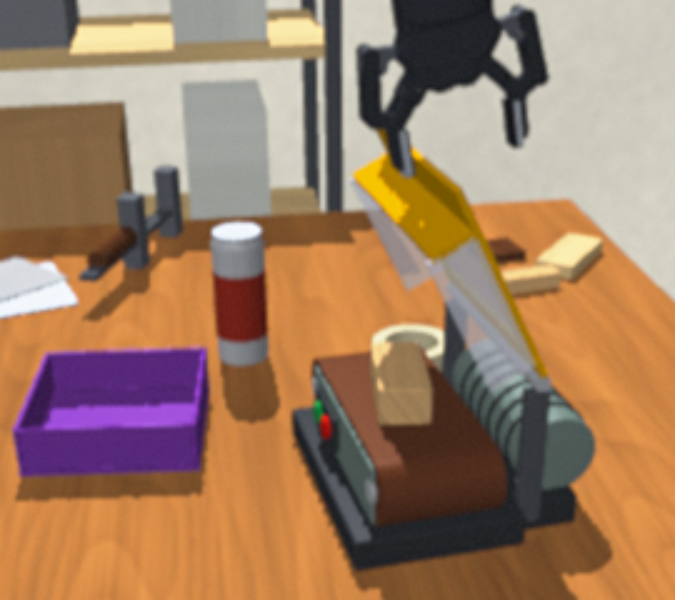

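The hood is at about 1.1 rad, the near finger under the lip at (402,155) and the offcut visible on the belt at (405,380). I'll narrow the jaws round the lip so that the far finger can catch it.

>>> drive_tool(
  motion="0 0 0 0 0 -0.002 90; 0 0 0 0 0 -0.002 80; 0 0 0 0 0 -0.002 70; 0 0 0 0 0 -0.002 60; 0 0 0 0 0 -0.002 52; 0 0 0 0 0 0 52",
)

```text
clock: 8.22
position: [0.6015, 0.056, 0.2981]
ee_rot: [0.056, 0.659, 0.747, 0.068]
contact_force: [-0.7, -0.2, -0.2]
width: 0.0446
```

```bash
python3 - <<'E'
from h import *
s,p,R=cur();th0,r,ti=where(p,R);print(s['clock'],p,s['qpos'].round(3),s['contact_force'],s['width']);print(ti)
M=R.as_matrix();w=s['width']/2
E=p-.025*M[:,2]-w*M[:,1];d=E-HINGE;th0=np.arctan2(d[2],-d@XS);print(th0,np.hypot(d[2],d@XS))
ths=th0+.07*np.arange(1,11)
way=[(*hoodpose(th,max(0,ti*(1-(th-th0)/(1.57-th0))),a=.025,b=w),1) for th in ths]
plan(p,R,way,52);print(ths)
im,d=snap('side','side5')
cv2.imwrite('pics/side5c.png',cv2.resize(im[40:280,150:420,::-1],None,fx=2.5,fy=2.5))
E
```

```text
8.225 [0.60153002 0.05603551 0.29809039] [-0.043  0.195  1.465  0.035  1.309 -0.174] [-0.69817971 -0.1778509  -0.22648449] 0.044581815483433575
10.07884485124275
1.2280885799881545 0.18453427542819698
2.1 -0.3 0.2 0 0.012 -0.001 52; 2 0 0 0 0.012 -0.001 52; 2.1 0 0 0 0.012 0 52; 2.1 0 0 0 0.012 0.001 52; 1.8 0 0 0 0.012 0 52; 0 0 0 0 0.013 0.001 52; 0 0 0 0 0.013 0.001 52; 0 0 0 0 0.013 0.003 52; 0 0 0 0 0.012 0.003 52; 0 0 0 0 0.012 0.004 52
end [0.723  0.0708 0.2932]
[1.29808858 1.36808858 1.43808858 1.50808858 1.57808858 1.64808858
 1.71808858 1.78808858 1.85808858 1.92808858]
```

View pics/side5c.png

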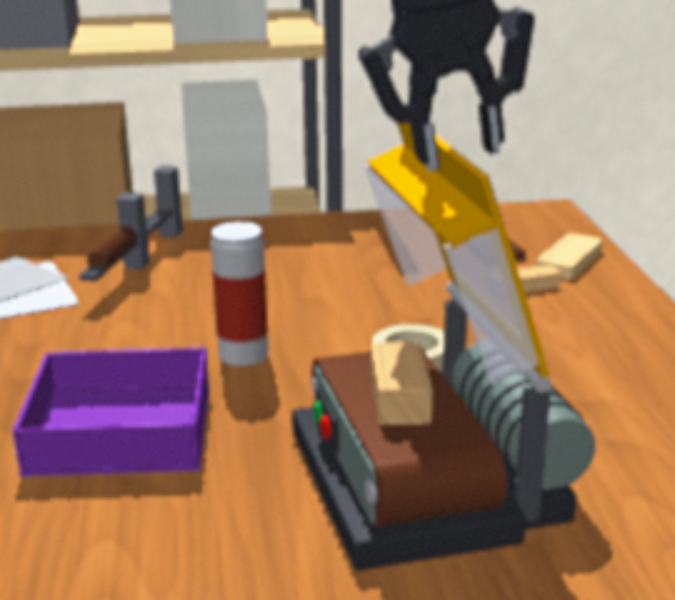

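Both fingers straddle the lip, near (425,145) and far (492,125), with the hood at about 1.23 rad. I'll go over the balance point.

>>> drive_tool(
  motion="2.1 -0.3 0.2 0 0.012 -0.001 52; 2 0 0 0 0.012 -0.001 52; 2.1 0 0 0 0.012 0 52; 2.1 0 0 0 0.012 0.001 52; 1.8 0 0 0 0.012 0 52; 0 0 0 0 0.01 0.001 52",
)

```text
clock: 9.02
position: [0.6724, 0.0647, 0.304]
ee_rot: [-0.002, 0.663, 0.748, -0.002]
contact_force: [-0.2, -0.4, -0.2]
width: 0.0444
```

```bash
python3 - <<'E'
from h import *
s,p,R=cur();th0,r,ti=where(p,R);print(s['clock'],p,s['qpos'].round(3),s['contact_force'],s['width']);print(ti)
M=R.as_matrix();w=s['width']/2
E=p-.025*M[:,2]-w*M[:,1];d=E-HINGE;th0=np.arctan2(d[2],-d@XS);print(th0,np.hypot(d[2],d@XS))
im,d=snap('side','side6')
cv2.imwrite('pics/side6c.png',cv2.resize(im[40:280,150:420,::-1],None,fx=2.5,fy=2.5))
E
```

```text
9.025 [0.67237428 0.06474696 0.3040169 ] [-0.007  0.409  1.127 -0.     1.61  -0.127] [-0.18524354 -0.42566437 -0.23268055] 0.04443315425838688
-0.2659603642581213
1.644462985493537 0.18462047884583987
```

View pics/side6c.png

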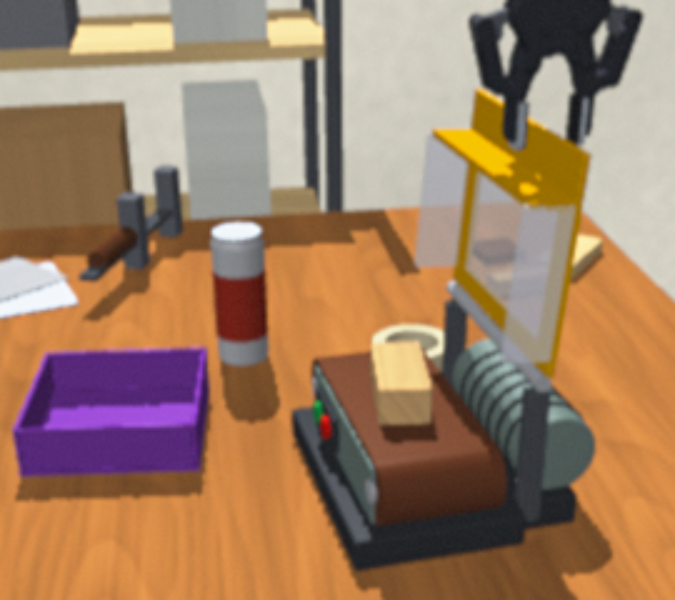

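>>> drive_tool(
  motion="0 0 0 0 0.01 0 52; 0 0 0 0 0.009 0 52; 0 0 0 0 0.009 0.001 52; 0 0 0 0 0.009 0.002 52; 0 0 0 0 0.009 0.002 52; 0 0 0 0 0.008 0.003 52; 0 0 0 0 0.005 0.002 52",
)

```text
clock: 9.95
position: [0.7351, 0.0724, 0.2933]
ee_rot: [-0.001, 0.663, 0.748, -0.001]
contact_force: [-0.4, -0.9, -0.9]
width: 0.0447
```

```bash
python3 - <<'E'
from h import *
s,p,R=cur();print(s['clock'],p,s['qpos'].round(3),s['contact_force'],s['width'])
im,d=snap('side','side7')
cv2.imwrite('pics/side7c.png',cv2.resize(im[40:280,150:420,::-1],None,fx=2.5,fy=2.5))
E
```

```text
9.95 [0.7350661  0.07236336 0.29328721] [ 0.004  0.517  0.973 -0.     1.653 -0.117] [-0.38487684 -0.92753554 -0.9369565 ] 0.04474463213851615
```

View pics/side7c.png

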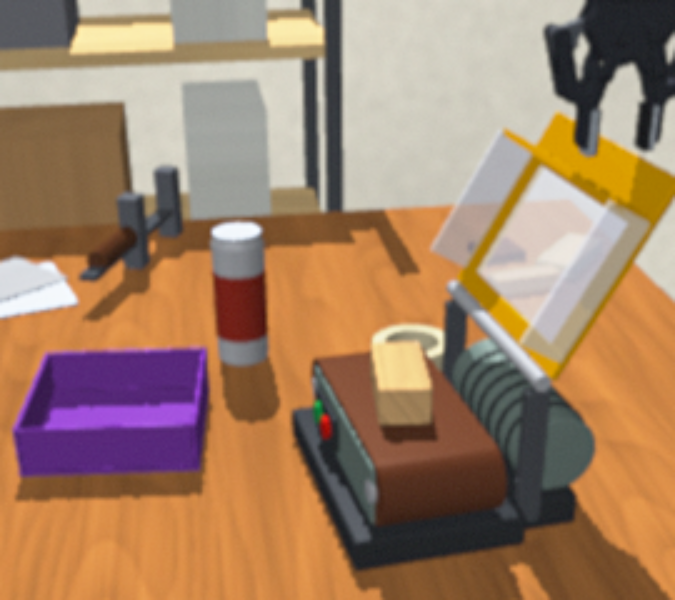

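The hood now leans back between the fingers, near finger at (588,140). I'll rise straight out and pause for the untouched interval.

>>> drive_tool(
  motion="0 0 0 0 0.004 0 52; 0 0 0 0 0.002 -0.006 52; 0 0 0 0 0 -0.02 52; 0 0 0 0 0 -0.04 52; 0 0 0 0 0 -0.04 70; 0 0 0 0 0 0 100; 0 0 0 0 0 0 100; 0 0 0 0 0 0 100; 0 0 0 0 0 0 100",
)

```text
clock: 11.12
position: [0.7407, 0.0731, 0.4016]
ee_rot: [-0.002, 0.663, 0.748, -0.002]
contact_force: [-0.5, 0.2, 0.6]
width: 0.0856
```

```bash
python3 - <<'E'
from h import *
s,p,R=cur();print(s['clock'],p,s['qpos'].round(3),s['contact_force'],s['width'])
im,d=snap('side','side8')
cv2.imwrite('pics/side8c.png',cv2.resize(im[40:280,150:420,::-1],None,fx=2.5,fy=2.5))
P=pts('side',d);hsv=cv2.cvtColor(im,cv2.COLOR_RGB2HSV);v,u=np.indices(d.shape)
Y=(hsv[...,0]>20)&(hsv[...,0]<28)&(hsv[...,1]>230)&(hsv[...,2]>150)&(d>0)&(P[...,2]>.1)&(P[...,2]<.35)&(P[...,0]>.5)&(P[...,0]<.85)&(abs(P[...,1])<.25)
Q=P[Y];r=(Q-HINGE)@XS;zz=Q[:,2]-.145;print(Y.sum(),np.percentile(r,[2,50,98]),zz.max())
c=np.polyfit(zz,r,1);print('hood angle',np.pi/2+np.arctan(c[0]))
im,d=snap('top','top8');P=pts('top',d);hsv=cv2.cvtColor(im,cv2.COLOR_RGB2HSV)
W=(P[...,2]>.115)&(P[...,2]<.132)&(d>0)&(u>200)&(u<320)&(v>130)&(v<230)&(hsv[...,0]<25)&(hsv[...,2]>120)
W=cv2.morphologyEx(W.astype(np.uint8),cv2.MORPH_OPEN,np.ones((3,3)))
n,l,st,cc=cv2.connectedComponentsWithStats(W)
print(st,cc)
k=1+np.argmax(st[1:,4]);Q=P[l==k];print(np.median(Q,0))
rr=cv2.minAreaRect((Q[:,:2]*1000).astype(np.float32));print(rr,cv2.boxPoints(rr))
E
```

```text
11.125 [0.74073882 0.07313022 0.40163484] [ 0.005  0.547  0.665 -0.     1.935 -0.116] [-0.4728482   0.17491817  0.57773176] 0.08559886961443454
1586 [0.00510633 0.07770927 0.0910333 ] 0.1579023605959791
hood angle 2.0631741220303503
[[     0      0    560    420 234646]
 [   256    164     27     23    554]] [[279.52539996 209.58083666]
 [268.74187726 175.26173285]]
[0.55059869 0.02936758 0.12391199]
((550.5889282226562, 29.91039276123047), (53.34410095214844, 45.198448181152344), 85.7259292602539) [[526.06476     4.9967823]
 [571.1375      1.6282558]
 [575.1131     54.824005 ]
 [530.04034    58.192528 ]]
```

View pics/side8c.png

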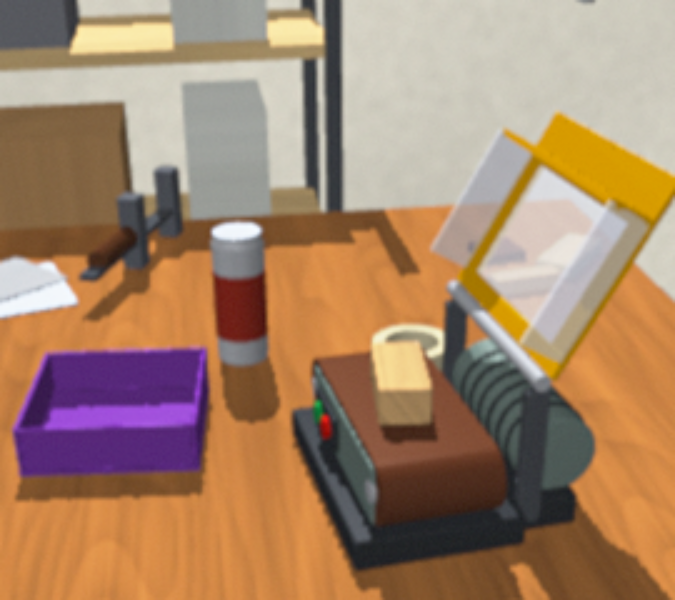

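View pics/top8.png

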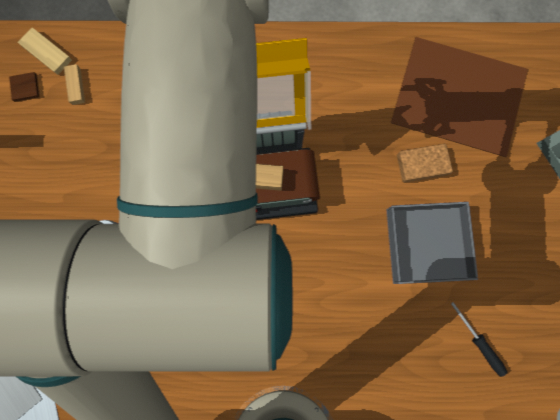

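The hood stands by itself at about 2.06 rad with nothing touching it. The offcut's visible end at top (270,177) fits the first measurement, so I take its centre as (0.552, 0.050) and its yaw as −4.3°.

```bash
python3 - <<'E'
from h import *
s,p,R=cur()
plan(p,R,[([.552,.05,.40],tgt(-4.3,0),6),([.552,.05,.20],tgt(-4.3,0),5)],100)
E
```

```text
0 0 1.9 0 -0.032 0 100; -0.1 0 1.9 -0.001 -0.032 0.001 100; 0 0 1.9 -0.002 -0.031 0 100; -0.1 0 1.8 -0.003 -0.032 0 100; 0 0 1.9 -0.004 -0.031 0.001 100; -0.1 0 1.8 -0.006 -0.031 0 100; 0 0 0 0 0 0.04 100; 0 0 0 0 0 0.04 100; 0 0 0 0 0 0.04 100; 0 0 0 0 0 0.04 100; 0 0 0 0 0 0.04 100
end [0.5523 0.0499 0.2003]
```

>>> drive_tool(
  motion="0 0 1.9 0 -0.032 0 100; -0.1 0 1.9 -0.001 -0.032 0.001 100; 0 0 1.9 -0.002 -0.031 0 100; -0.1 0 1.8 -0.003 -0.032 0 100; 0 0 1.9 -0.004 -0.031 0.001 100; -0.1 0 1.8 -0.006 -0.031 0 100; 0 0 0 0 0 0.04 100; 0 0 0 0 0 0.04 100; 0 0 0 0 0 0.04 100; 0 0 0 0 0 0.04 100; 0 0 0 0 0 0.04 100; 0 0 0 0 0 0 100",
)

```text
clock: 12.72
position: [0.5432, 0.0495, 0.1912]
ee_rot: [-0.001, 0.735, 0.678, -0.001]
contact_force: [0.2, 0.7, 0.6]
width: 0.0855
```

```bash
python3 - <<'E'
from h import *
s,p,R=cur();print(s['clock'],p,s['qpos'].round(3),s['contact_force'],s['width'])
im,d=snap('side','side9')
cv2.imwrite('pics/side9c.png',cv2.resize(im[40:280,150:420,::-1],None,fx=2.5,fy=2.5))
plan(p,R,[([.552,.05,.15],tgt(-4.3,0),2),([.552,.05,.097],tgt(-4.3,0),5)],100)
E
```

```text
12.725 [0.54318793 0.04950692 0.19122807] [-0.036  0.259  1.632 -0.     1.254  0.046] [0.15981355 0.74888175 0.5792975 ] 0.08548634004691166
-0.1 0 -0.2 0.001 0.004 0.021 100; -0.1 0 -0.2 0 0.005 0.02 100; 0 0 0 0 0 0.011 100; 0 0 0 0 0 0.011 100; 0 0 0 0 0 0.01 100; 0 0 0 0 0 0.011 100; 0 0 0 0 0 0.01 100
end [0.5522 0.0497 0.0972]
```

View pics/side9c.png

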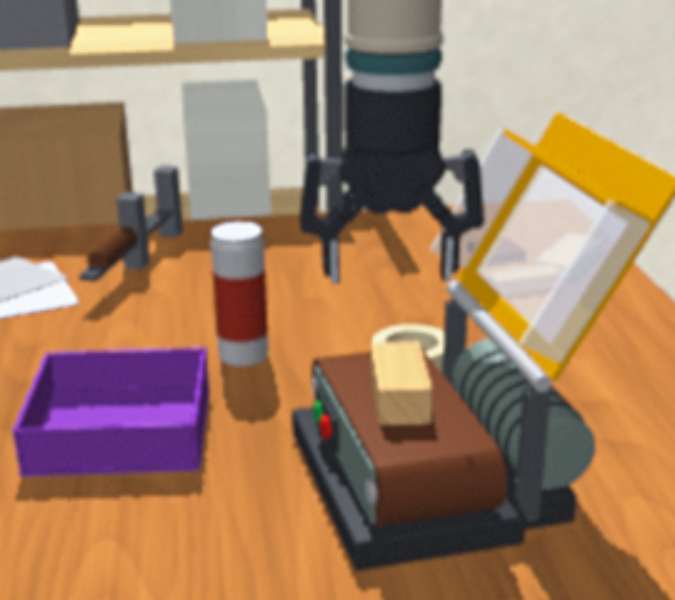

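The gripper is above the block at (405,380), clear of the open hood. I'll go down in two stages.

>>> drive_tool(
  motion="-0.1 0 -0.2 0.001 0.004 0.021 100; -0.1 0 -0.2 0 0.005 0.02 100; 0 0 0 0 0 0.011 100; 0 0 0 0 0 0.011 100; 0 0 0 0 0 0.006 100; 0 0 0 0 0 0 100",
)

```text
clock: 13.52
position: [0.5621, 0.0496, 0.1325]
ee_rot: [0.009, 0.733, 0.68, 0.008]
contact_force: [0.5, 0.3, -0.2]
width: 0.0853
```

```bash
python3 - <<'E'
from h import *
s,p,R=cur();print(s['clock'],p,s['contact_force'],s['width'])
plan(p,R,[([.552,.05,.096],tgt(-4.3,0),3)],100)
E
```

```text
13.525 [0.56211573 0.04957042 0.13248276] [ 0.49342601  0.29106435 -0.23588552] 0.08529427015433629
0.5 0 0 0 -0.004 0.012 100; 0.4 0 0 0 -0.003 0.012 100; 0.5 0 0 0 -0.004 0.012 100
end [0.5517 0.0504 0.0963]
```

>>> drive_tool(
  motion="0.5 0 0 0 -0.004 0.006 100; 0.4 0 0 0 -0.003 0.006 100; 0 0 0 0 0 0 100",
)

```text
clock: 13.9
position: [0.5551, 0.0501, 0.1202]
ee_rot: [0.003, 0.733, 0.68, 0.003]
contact_force: [-0.1, -0.5, 0.4]
width: 0.0853
```

```bash
python3 - <<'E'
from h import *
s,p,R=cur();print(s['clock'],p,s['qpos'].round(3),s['qd'].round(3),s['contact_force'],s['moment'],s['width'])
im,d=snap('side','side10')
cv2.imwrite('pics/side10c.png',cv2.resize(im[40:280,150:420,::-1],None,fx=2.5,fy=2.5))
plan(p,R,[([.552,.05,.096],tgt(-4.3,0),3)],100)
E
```

```text
13.9 [0.55509112 0.05010403 0.12022968] [-0.035  0.33   1.72   0.     1.083  0.04 ] [ 0.002 -0.004 -0.008 -0.    -0.004  0.002] [-0.09022089 -0.54602137  0.4325049 ] [-0.0274428  -0.00079811  0.00696438] 0.08530133268021617
0.2 0 0 0 -0.001 0.008 100; 0.1 0 0 0 -0.001 0.008 100; 0.2 0 0 0 -0.001 0.008 100
end [0.5522 0.0503 0.0962]
```

View pics/side10c.png

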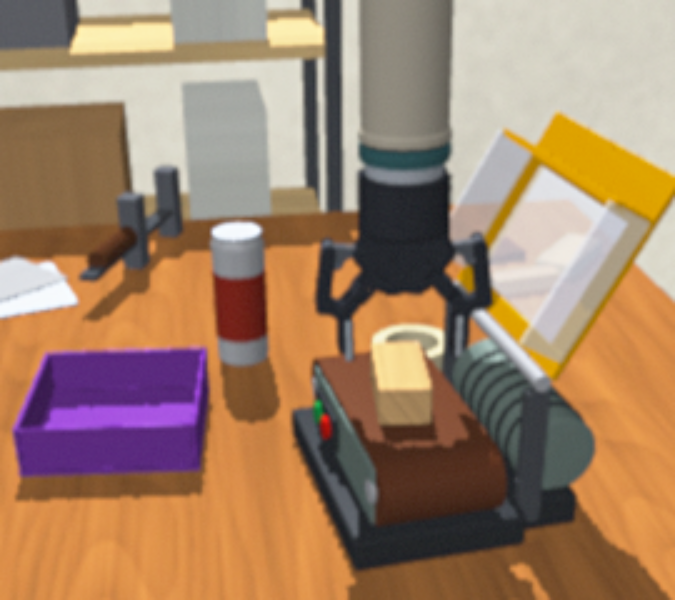

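>>> drive_tool(
  motion="0.2 0 0 0 -0.001 0.008 100; 0.1 0 0 0 -0.001 0.008 100; 0.1 0 0 0 -0.001 0.006 100; 0 0 0 0 0 0 100; 0 0 0 0 0 0 60; 0 0 0 0 0 0 40; 0 0 0 0 0 0 30; 0 0 0 0 0 0 30; 0 0 0 0 0 0 30",
  newtons=40,
)

```text
clock: 15.08
position: [0.5528, 0.0503, 0.0972]
ee_rot: [0.001, 0.733, 0.68, 0.001]
contact_force: [-1.1, 1.5, -1.0]
width: 0.0441
```

```bash
python3 - <<'E'
from h import *
s,p,R=cur();print(s['clock'],p,s['qpos'].round(3),s['contact_force'],s['width'])
im,d=snap('side','side11')
cv2.imwrite('pics/side11c.png',cv2.resize(im[40:280,150:420,::-1],None,fx=2.5,fy=2.5))
plan(p,R,[([.552,.05,.30],tgt(-4.3,0),8)],30)
E
```

```text
15.075 [0.55278365 0.05031913 0.09724936] [-3.500e-02  3.530e-01  1.751e+00  1.000e-03  1.036e+00  3.900e-02] [-1.07567253  1.4567486  -0.95598543] 0.04409170682093714
0 0 0 0 0 -0.025 30; 0 0 0 0 0 -0.025 30; 0 0 0 0 0 -0.025 30; 0 0 0 0 0 -0.026 30; 0 0 0 0 0 -0.025 30; 0 0 0 0 0 -0.026 30; 0.1 0 0 0 0 -0.025 30; 0 0 0 0 0 -0.026 30
end [0.5523 0.0502 0.3002]
```

View pics/side11c.png

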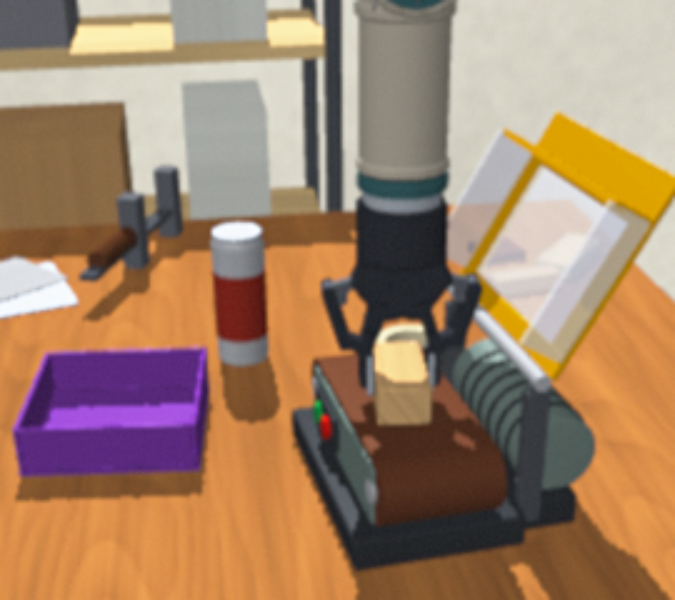

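The fingers hold the offcut at a width of 44 mm, as its 45 mm should give. Lifting.

>>> drive_tool(
  motion="0 0 0 0 0 -0.008 30; 0 0 0 0 0 -0.015 30; 0 0 0 0 0 -0.025 30; 0 0 0 0 -0.004 -0.025 30; 0 0 0 0 -0.004 -0.025 30; 0 0 0 0 -0.004 -0.025 30; 0 0 0 0 0 -0.025 30; 0 0 0 0 0 0 30",
)

```text
clock: 16.12
position: [0.5408, 0.0512, 0.2573]
ee_rot: [0.003, 0.733, 0.68, 0.004]
contact_force: [-0.2, 0.2, -1.4]
width: 0.0442
```

```bash
python3 - <<'E'
from h import *
s,p,R=cur();print(s['clock'],p,s['qpos'].round(3),s['contact_force'],s['width'])
im,d=snap('side','side12')
# tray: jaw axis along tray axis (yaw 3.2 jaw along x?)
plan(p,R,[([.423,-.327,.25],tgt(3.2,0),12)],30)
E
```

```text
16.125 [0.54082727 0.05120877 0.25725687] [-0.034  0.209  1.533  0.     1.39   0.04 ] [-0.1748161   0.21919469 -1.36826968] 0.04422074272886117
0 0 -0.6 -0.032 -0.007 0.001 30; 0.1 0 -0.6 -0.032 -0.008 0 30; 0 0 -0.6 -0.032 -0.008 0.001 30; 0.1 0 -0.6 -0.032 -0.008 0 30; 0 0 -0.6 -0.032 -0.009 0.001 30; 0.1 0 -0.6 -0.032 -0.009 0 30; 0 0 -0.6 -0.032 -0.01 0.001 30; 0.1 0 -0.7 -0.031 -0.01 0 30; 0 0 -0.6 -0.031 -0.01 0.001 30; 0.1 0 -0.7 -0.031 -0.011 0 30; 0 0 -0.6 -0.031 -0.011 0.001 30; 0.1 0 -0.7 -0.032 -0.011 0.001 30
end [ 0.4227 -0.3273  0.2495]
```

View pics/side12.png

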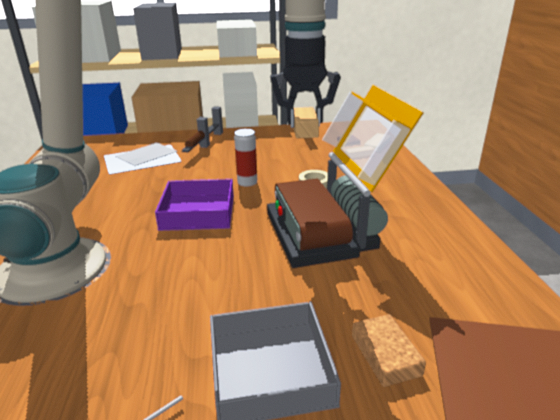

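The offcut is held at side (306,122), well clear of the belt. Now over to the tray.

>>> drive_tool(
  motion="0 0 -0.6 -0.032 -0.007 0.001 30; 0.1 0 -0.6 -0.032 -0.008 0 30; 0 0 -0.6 -0.032 -0.008 0.001 30; 0.1 0 -0.6 -0.032 -0.008 0 30; 0 0 -0.6 -0.032 -0.009 0.001 30; 0.1 0 -0.6 -0.032 -0.009 0 30; 0 0 -0.6 -0.032 -0.01 0.001 30; 0.1 0 -0.7 -0.031 -0.01 0 30; 0 0 -0.6 -0.031 -0.01 0.001 30; 0.1 0 -0.7 -0.031 -0.011 0 30; 0 0 -0.6 -0.031 -0.011 0.001 30; 0 0 0 0 0 0 30",
)

```text
clock: 17.68
position: [0.4207, -0.3014, 0.233]
ee_rot: [-0.015, 0.689, 0.724, -0.004]
contact_force: [-0.2, 0.2, -0.8]
width: 0.0441
```

```bash
python3 - <<'E'
from h import *
s,p,R=cur();print(s['clock'],p,s['qpos'].round(3),s['contact_force'],s['width'])
plan(p,R,[([.423,-.327,.12],tgt(3.2,0),7)],30)
E
```

```text
17.675 [ 0.42073014 -0.30144604  0.23296369] [-0.75   0.205  1.599 -0.009  1.367 -0.798] [-0.18174089  0.16981227 -0.8072564 ] 0.0440773727170022
-0.2 -0.1 0 -0.004 0.001 0.016 30; -0.2 -0.1 -0.1 -0.004 0 0.016 30; -0.2 -0.1 0 -0.004 0 0.016 30; -0.2 -0.1 -0.1 -0.004 0.001 0.016 30; -0.2 -0.2 0 -0.004 0 0.016 30; -0.3 -0.1 -0.1 -0.003 0 0.016 30; -0.2 -0.2 0 -0.004 0.001 0.017 30
end [ 0.4233 -0.3273  0.1197]
```

>>> drive_tool(
  motion="-0.2 -0.1 0 -0.004 0.001 0.016 30; -0.2 -0.1 -0.1 -0.004 0 0.016 30; -0.2 -0.1 0 -0.004 0 0.016 30; -0.2 -0.1 -0.1 -0.004 0.001 0.016 30; -0.2 -0.2 0 -0.004 0 0.016 30; -0.3 -0.1 -0.1 -0.003 0 0.016 30; -0.2 -0.2 0 -0.004 0.001 0.012 30; 0 0 0 0 0 0 30",
)

```text
clock: 18.68
position: [0.4214, -0.3175, 0.1151]
ee_rot: [-0.007, 0.687, 0.727, 0.002]
contact_force: [-0.1, 0.0, -0.9]
width: 0.0439
```

```bash
python3 - <<'E'
from h import *
s,p,R=cur();print(s['clock'],p,s['contact_force'],s['width'])
im,d=snap('side','side13')
plan(p,R,[([.423,-.327,.05],tgt(3.2,0),4),([.423,-.327,.016],tgt(3.2,0),4)],30)
E
```

```text
18.675 [ 0.42140948 -0.31748947  0.11509426] [-0.07046093  0.03476963 -0.85925022] 0.04389482536969832
-0.1 -0.2 0 -0.003 0 0.016 30; -0.1 -0.2 0 -0.002 0 0.016 30; -0.1 -0.2 0 -0.003 0.001 0.016 30; -0.1 -0.2 0.1 -0.002 0 0.017 30; 0 0 0 0 0 0.009 30; 0 0 0 0 0 0.008 30; 0 0 0 0 0 0.009 30; 0 0 0 0 0 0.008 30
end [ 0.4227 -0.3269  0.016 ]
```

View pics/side13.png

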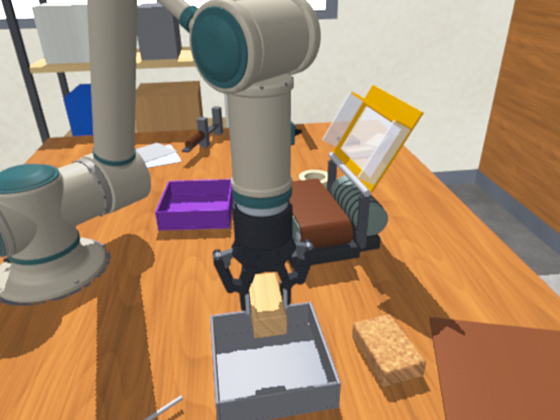

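The block at (266,303) hangs centred over the grey tray, and the hood is still open. Lowering.

>>> drive_tool(
  motion="-0.1 -0.2 0 -0.003 0 0.016 30; -0.1 -0.2 0 -0.003 0 0.016 30; -0.1 -0.2 0 -0.003 0.001 0.016 30; -0.1 -0.2 0.1 -0.003 0 0.016 30; 0 0 0 0 0 0.006 30; 0 0 0 0 0 0 30",
)

```text
clock: 19.48
position: [0.4269, -0.331, 0.0484]
ee_rot: [0.006, 0.687, 0.727, 0.0]
contact_force: [-0.7, -0.5, -1.1]
width: 0.0445
```

```bash
python3 - <<'E'
from h import *
s,p,R=cur();print(s['clock'],p,s['contact_force'],s['width'])
plan(p,R,[([.423,-.325,.015],tgt(3.2,0),5)],30)
E
```

```text
19.475 [ 0.42694625 -0.3309581   0.04837913] [-0.73143884 -0.46283325 -1.14600813] 0.04453153371317939
0.1 0.1 0 0.001 -0.001 0.007 30; 0.1 0.1 0 0.001 -0.001 0.007 30; 0.1 0.1 0 0.001 -0.001 0.006 30; 0.1 0.1 0 0.002 0 0.007 30; 0.1 0 0 0.001 -0.001 0.006 30
end [ 0.4228 -0.3253  0.0153]
```

>>> drive_tool(
  motion="0.1 0.1 0 0.001 -0.001 0.007 30; 0.1 0.1 0 0.001 -0.001 0.007 30; 0.1 0.1 0 0.001 -0.001 0.006 30; 0.1 0.1 0 0.002 0 0.007 30; 0.1 0 0 0.001 -0.001 0.005 30; 0 0 0 0 0 0 30",
)

```text
clock: 20.23
position: [0.4232, -0.3253, 0.0154]
ee_rot: [0.001, 0.687, 0.727, -0.0]
contact_force: [-0.1, 0.9, -1.6]
width: 0.0442
```

```bash
python3 - <<'E'
from h import *
s,p,R=cur();print(s['clock'],p,s['ee_rot'],s['contact_force'],s['width'])
E
```

```text
20.225 [ 0.42320366 -0.3252677   0.01544661] [ 6.26153744e-04  6.86964716e-01  7.26690418e-01 -3.51390672e-04] [-0.05041101  0.87599176 -1.57338526] 0.04421202432245311
```

Another 2 mm down, then open slowly and rise.

>>> drive_tool(
  motion="0 0 0 0 0 0.002 30; 0 0 0 0 0 0 60; 0 0 0 0 0 0 80; 0 0 0 0 0 0 90; 0 0 0 0 0 0 90; 0 0 0 0 0 -0.01 90; 0 0 0 0 0 -0.03 90; 0 0 0 0 0 -0.045 90; 0 0 0 0 0 -0.05 90; 0 0 0 0 0 -0.05 90; 0 0 0 0 0 0 90",
)

```text
clock: 21.6
position: [0.4237, -0.3257, 0.2084]
ee_rot: [0.003, 0.687, 0.727, -0.0]
contact_force: [-0.4, 0.1, -0.4]
width: 0.077
```

```bash
python3 - <<'E'
from h import *
s,p,R=cur();print(s['clock'],p,s['contact_force'],s['width'])
im,d=snap('side','side14')
P=pts('side',d);v,u=np.indices(d.shape);hsv=cv2.cvtColor(im,cv2.COLOR_RGB2HSV)
W=(d>0)&(u>225)&(u<325)&(v>300)&(v<400)&(P[...,2]>.02)&(P[...,2]<.06)&(hsv[...,1]>60)&(hsv[...,0]<30)
Q=P[W&(P[...,2]>.034)&(P[...,2]<.045)];print(len(Q),np.median(Q,0),np.percentile(Q,[2,98],axis=0))
E
```

```text
21.6 [ 0.42374693 -0.32571694  0.20835203] [-0.41608309  0.06751034 -0.41085779] 0.07698430306496909
1492 [ 0.42110714 -0.3325293   0.03796548] [[ 0.39939538 -0.37303355  0.03542021]
 [ 0.44311728 -0.28171658  0.03975303]]
```

View pics/side14.png

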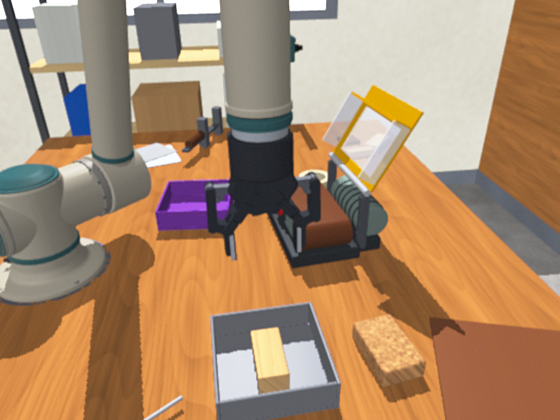

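The offcut lies flat in the grey tray at (270,360), its top 38 mm high, which puts its centre near 21 mm. The hood is still open at (370,135) and the tool is clear. Handing in.

```bash
python3 -c "
from rig import sign_off
print(sign_off())"
```

```text
the job is handed in; nothing more can be done
None
```

I swung the hood up with the lip between the open fingers, carried it past the balance point, and left it leaning on its stop with nothing touching it. Then I gripped the offcut, lifted it out and laid it in the grey tray. The job was handed in at about 21.7 s; no verdict was reported.

**Last checks:**
- **Hood:** it measured about 2.06 rad right after release, close to the 2.10 stop, and still looked the same in the final picture. I did not measure its speed on the way; I moved it at about 0.6 rad/s, with the far finger there to catch it past the balance point.
- **Offcut:** it lies flat on the tray floor, centred at about (0.421, −0.327) m. The tray's centre is (0.423, −0.327) m. The offcut's top is 38 mm above the bench.
- **Robot:** the gripper is open and clear, at 0.21 m above the bench. The force reading is sensor noise.
- **Bystanders:** the sanding block and tape stand where they were. The can is hidden behind the gripper in the last picture; it was in place in the picture taken after the offcut was lifted, and the arm moved away from it after that.

**Deviations:** tracking lagged by up to about 25 mm (on the move to the tray), and I corrected it before each contact. A 60° tool tilt came too close to the wrist's range limit, so I used about 47° for the lift.

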